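# Set the selector to Neutral by the clicks and hold the play out for the range switch

## Task

The range switch on the rebuilt valve body is about to be set. By its stud, swing the brass-coloured selector lever clockwise (seen from above) through all its gears to the end of its travel, fully home in Park, then count it back two clicks, through Reverse into Neutral. Then ease it back 3 to 4 mm at the stud towards Reverse against the detent spring, without letting it click out of Neutral, and finish while still holding it there, so that the switch screws can be nipped up; leave everything else on the bench where it is.

Things in the scene. Friction and masses are not known exactly. Their poses are not given: they have to be found in the camera images.
- valve_body: aluminium gearbox valve body (170 x 290 mm, top 100 mm above the bench) on a blue fixture fixed to the bench; it does not move. Origin: on the upright manual shaft's axis, at bench level; z up. Casting x from -35 to +135 mm (solenoids to +171), y -145 to +145 mm; its -x side faces the robot within 0.4 rad
- shaft_top (a point): top centre of the upright steel manual shaft, 156 mm above the bench: the axis on which the lever turns. On it sit, from below: the toothed detent comb (68 mm radius, on the +x side, top at 114 mm), the round black range switch (58 mm across, top 137 mm), the brass-coloured lever (142 to 148 mm) and its nut
- selector_lever (a joint): lever angle, rad, growing counterclockwise seen from above. Shaft-to-stud direction in the valve body's frame: angle pi - 0.6 + joint from its x axis. Notches every 0.24 rad (24 mm at the stud): Park 0, Reverse 0.24, Neutral 0.48, Drive 0.72, third 0.96, second 1.20; stops at -0.03 and 1.23. It starts between Drive and second and, let go, settles in the nearest notch
- detent_roller (a point): where the leaf spring's roller rests in the comb, 110 mm above the bench. Feel at the stud: leaving a notch takes about 3.5 N for the first 4 mm, then 9 to 12 N up to about 8 mm, then less; at 12 mm the roller passes a crest and the spring pulls the lever on into the next notch with up to 10 N: one click
- lever_stud (a point): upright steel stud at the lever's end: a round pin 12 mm in diameter with a domed top, standing 32 mm out of the brass-coloured lever; point on its axis 163 mm above the bench, mid-height (lever upper face at 148 mm, pin top at 180 mm). It is 100 mm from the shaft axis and moves level on that arc. The lever is 20 mm wide (26 mm at the stud), 6 mm thick, with free space below and around the stud
- accumulator_piston: bystander: small loose aluminium piston, 34 mm across and 32 mm tall, standing on the casting's top beside the comb, on its +y side (origin: centre of its underside)
- screwdriver: bystander: red-handled screwdriver, 200 mm long, loose on the bench just in front of the fixture, below the lever's sweep
- clutch_drum: bystander: dark steel clutch drum, 135 mm across, 70 mm tall, open on top, loose on the bench at the left
- input_shaft: bystander: bright steel input shaft standing on its 110 mm flange, 208 mm tall, loose on the bench at the left
- planet_carrier: bystander: steel planetary carrier, 112 mm across, 50 mm tall, loose on the bench at the left
- friction_ring: bystander: brown clutch ring, 124 mm across, 12 mm thick, lying on the bench at the right
- cleaner_can: bystander: blue can with red cap, 66 mm across, 190 mm tall, standing on the bench at the right
- bolt_tray: bystander: flat steel tray of bolts, 140 x 200 x 30 mm, on the bench at the right

How it is judged:
On the way, in this order (a step that is already met when the one before it is completed fails the run):
1. the lever is fully home in Park (value of joint selector_lever below 0.05 rad), for 0.2 s.
2. the lever has been clicked on, two notches from Park, into Neutral (value of joint selector_lever between 0.38 and 0.58 rad), for 0.2 s.
At the end, for the whole second after the job is handed in: The lever is in the Neutral notch (0.48 rad) and held still by the gripper, eased back towards Reverse by 1 to 8.5 mm at the stud (joint between 0.395 and 0.470 rad), with the fingers pressing on it (over 0.5 N) (value of joint selector_lever between 0.395 and 0.47 rad and velocity of joint selector_lever between -0.05 and 0.05 rad/s and contact force between the fingers and selector_lever above 0.5 N); the arm keeps its last pose, push and grip.
It fails at once if a bystander is shifted by more than 20 mm (distance of any of accumulator_piston, screwdriver, clutch_drum, input_shaft, planet_carrier, friction_ring, cleaner_can, bolt_tray from where it was at the start of the episode above 0.02 m).
It also fails if it takes over 51 s, if anything falls off the work surface, if the arm or the gripper's body presses on something with over 40 N, if the wrist force passes 120 N, or if a joint passes its speed limit or range.

## Robot

A 6-joint arm with a two-finger parallel gripper is mounted at the origin on the work surface. World frame = base frame: x ahead of the robot, y to its left, z up, the work surface at z = 0. Lengths are in m, angles in rad, forces in N, time in s.
With the tool pointing down it reaches from about 0.35 to 0.875 m from the base axis. Payload 4.2 kg.
Tool frame: the origin (TCP) lies at the very end of the fingers, on their centre line; the grasp point (between the pads) lies 19 mm behind it (robot.grip_depth is the distance from the TCP to the grasp point, in m); z points along the fingers, y is the line along which they close (so a half turn about z gives the same grasp; the last joint's range is limited). The gripper opens to 85 mm and grips with 20 to 120 N. Pads are 22 mm wide; open, the fingers measure 114 mm over their backs; the gripper's body (76 mm by 85 mm) begins 54 mm behind the grasp point. The pads swing forward as they close: fully open they stand 13 mm farther back than shut.
Start: joints at [-0.944, 0.385, 0.008, 0, -1.194, -0.259], TCP at [0.225, -0.583, 0.231] pointing down, gripper open.
Joint ranges: [-3.14, 3.14], [-1.21, 2.06], [-1.07, 1.41], [-3.16, 2.05], [-2.99, -0.16], [-3.1, 3.1]. Speed limits (rad/s): [2.79, 2.79, 3.14, 3.14, 3.14, 3.14].

## Interface

Orientations are given as a 3x3 rotation matrix whose columns are the frame's x, y, z axes.
In Python, from plant import robot, optics, finder gives the robot as it stands.
- The arm moves only by the tool drive_tool, never from a script. Its argument "plan" is a list of rows, each a list of 7 numbers: the shift along the world's x, y, z in m, then the turn, a rotation vector about the world's x, y, z in rad, then the gripper's target within -1 to 1 (fully open at 1, half-way at 0, shut at -1). In form: [[dx, dy, dz, ax, ay, az, hand], ...]. A call has exactly 5 rows; each row is the pose to reach, as a shift and turn from the pose commanded when the call began; what a row does not reach only later rows make up. A row lasts 1/10 s, in which the tool goes at most 50 mm and 8.59 degrees, less where a joint would pass 70% of its speed; a pose out of reach is approached as far as the arm can. A call with a gripper value outside its range is refused whole. The fingers move at their own pace and stop on an object; "newtons" is the grip in N (left out, the last holds). Time passes only in rows, so rows that repeat a pose let the fingers close, or fill a call up. It gives the time, the measured TCP pose, the force, the opening and the grip force at its end, in the units of the state.
- robot.get_state(): the state, without advancing time (a new reading comes with each control period).
- optics.capture(name): name is "scene" or "top" or "wrist"; returns the picture (480x640x3 uint8, red, green, blue); there is no depth.
- optics.get_calibration(name): a dict with "camera_matrix" (3x3 intrinsics, pixels), "dist" ([k1, k2, p1, p2, k3] as OpenCV has them; the pictures are not rectified), "position" and "attitude" of the camera in the world; the wrist camera has in their place "hand_eye" (4x4, takes a point from camera to tool coordinates, whose origin is the TCP and whose axes are the flange's). Camera axes: x right, y up, looking along -z (the intrinsics and any distortion apply to the point x, -y, -z); pixel columns grow to the right and rows downward; lengths in m; the calibration is good to about 2 mm. A picture is of the moment at which its call begins: read the wrist's pose just before it. get_calibration takes no time and is no camera call.
- robot.sign_off(): hands the job in; it is judged then, once.
Trained networks look in the newest picture that a camera, given by its name, has taken for a name from the list of things; names that differ only in an ending like _2 or _b are one class to them, and where a whole thing is asked for, a point or a joint stands for the part that bears it (a point fixed in the world has none). Each returns a list of dicts, best first, with "score" (0 to 1); they miss things now and then, are a little off and sometimes report something else, mostly with a low value. They report only what shows in the picture. A call takes as long as a camera call.
- finder.find_in(label, camera): "at" ([column, row] in pixels, amid what is visible of it).
- finder.cut_out(label, camera): "mask" (480x640 bool, what is visible of it) and "at" ([column, row] in pixels, amid what is visible of it).
The state is a dict: "time": time; "joint_positions": joint angles; "qd": joint speeds; "tau": joint torques, N m; "tcp_pos": TCP position; "ee_rot": TCP orientation; "ft_force": force on the tool from outside, world axes, zero at the start; "ft_torque": the same for the moment, N m; "width": finger opening in m; "finger_force": force on a finger pad.
Only numpy, scipy, OpenCV 4.12 (cv2) and the standard library are available. Lean on these libraries where they do the work, as an engineer would, in place of code of your own. Each camera call takes 0.05 s, during which the arm holds its last target. There are 200 camera calls.

## Working session

There is one attempt and no reset: what is moved stays moved. The work goes in short steps, Python scripts to look and compute and a tool call to move; the robot and the scene stay as the last step left them, time stands still between calls to the robot, and variables do not carry over. Pictures are saved under pics/ and viewed, at most 10 in all, crops included, and the job is handed in when it is done.

Besides the shell and the picture viewer there is one more tool, called after "Request:" as a command line: name --pt "numbers of a row" for each row, then --argument value for the rest. drive_tool: Moves the arm, as the interface text tells. Its arguments: {"type":"object","properties":{"plan":{"type":"array","items":{"type":"array","items":{"type":"number"}}},"newtons":{"type":"number"}},"required":["plan"]}

```bash
mkdir -p pics; ls; cat > h.py <<'E'
import numpy as np, cv2
from plant import robot, optics, finder
def save(name,f):
    im=optics.capture(name); cv2.imwrite('pics/'+f,im[:,:,::-1]); return im
def pose(name):
    c=optics.get_calibration(name)
    if 'position' in c:
        return c,np.array(c['position']),np.array(c['attitude'])
    s=robot.get_state(); T=np.eye(4);T[:3,:3]=s['ee_rot'];T[:3,3]=s['tcp_pos']; T=T@np.array(c['hand_eye'])
    return c,T[:3,3],T[:3,:3]
def ray(P,px):
    c,p,R=P
    u=cv2.undistortPoints(np.array([[px]],float),np.array(c['camera_matrix']),np.array(c['dist'])).ravel()
    d=R@np.array([u[0],-u[1],-1]); return p,d/np.linalg.norm(d)
def atz(P,px,z):
    p,d=ray(P,px); return p+d*(z-p[2])/d[2]
def tri(rs):
    A=0;b=0
    for p,d in rs:
        M=np.eye(3)-np.outer(d,d);A=A+M;b=b+M@p
    x=np.linalg.solve(A,b); return x,[np.linalg.norm((np.eye(3)-np.outer(d,d))@(x-p)) for p,d in rs]
def proj(P,X):
    c,p,R=P; v=R.T@(np.array(X)-p)
    return cv2.projectPoints(np.array([[v[0],-v[1],-v[2]]]),np.zeros(3),np.zeros(3),np.array(c['camera_matrix']),np.array(c['dist']))[0].ravel()
E
python3 - <<'E'
from h import *
np.set_printoptions(precision=4,suppress=True)
for n in ['scene','top']:
    save(n,n+'0.png'); P=pose(n); print(n,P[1],P[2].tolist())
    for l in ['lever_stud','shaft_top','selector_lever','detent_roller','valve_body','input_shaft','cleaner_can','accumulator_piston','screwdriver']:
        r=finder.find_in(l,n)[:2]; print(l,[(np.round(q['at'],1),round(q['score'],2)) for q in r])
s=robot.get_state();print(s['time'],s['ee_rot'],s['width'])
print(optics.get_calibration('wrist'))
E
```

```text
pics
scene [1.41   0.1423 1.121 ] [[-0.1842319283628075, -0.7361392020928668, 0.6512738837952884], [0.9828020760423596, -0.14646299301528423, 0.11246631052823414], [0.012596662198763452, 0.6607932103306466, 0.7504622957100299]]
lever_stud [(array([271.1, 258.6]), 0.69)]
shaft_top [(array([267.7, 278.7]), 0.59)]
selector_lever [(array([272.1, 252.8]), 0.77), (array([464.2, 308.8]), 0.48)]
detent_roller [(array([465.7, 311.1]), 0.61), (array([265.3, 283. ]), 0.59)]
valve_body [(array([267.4, 282.1]), 0.59), (array([273.2, 256.7]), 0.41)]
input_shaft [(array([464.5, 309.5]), 0.72)]
cleaner_can []
accumulator_piston [(array([297.2, 278.7]), 0.48)]
screwdriver [(array([472.2, 263. ]), 0.61)]
top [ 0.241  -0.0036  1.574 ] [[-0.026897054714644843, 0.9813555511562956, -0.19030982807622127], [-0.9996335633305432, -0.02582460735227831, 0.008113489889174812], [0.0030475417566441687, 0.19045832055813192, 0.9816905523735152]]
lever_stud [(array([367.7, 206.7]), 0.85)]
shaft_top [(array([366.4, 197. ]), 0.75)]
selector_lever [(array([367.1, 209. ]), 0.67), (array([492. , 271.4]), 0.44)]
detent_roller [(array([366.1, 197.1]), 0.74)]
valve_body [(array([367.4, 198.2]), 0.78)]
input_shaft [(array([167.7, 214.2]), 0.71)]
cleaner_can [(array([485.1, 200.8]), 0.57)]
accumulator_piston [(array([477.6, 307.4]), 0.46), (array([366.3, 195.7]), 0.3)]
screwdriver [(array([355.5, 253.4]), 0.95)]
1.0 [[-0.9331 -0.3596 -0.    ]
 [-0.3596  0.9331  0.    ]
 [ 0.      0.     -1.    ]] 0.08528540425718997
{'camera_matrix': array([[360.1978,   0.    , 325.0017],
       [  0.    , 360.1978, 241.2656],
       [  0.    ,   0.    ,   1.    ]]), 'dist': array([0.0226, 0.    , 0.    , 0.    , 0.    ]), 'hand_eye': array([[ 0.0003,  0.9504,  0.311 ,  0.0794],
       [ 1.    ,  0.0001, -0.0014,  0.0002],
       [-0.0014,  0.311 , -0.9504, -0.1432],
       [ 0.    ,  0.    ,  0.    ,  1.    ]])}
```

View pictures.

View pics/scene0.png

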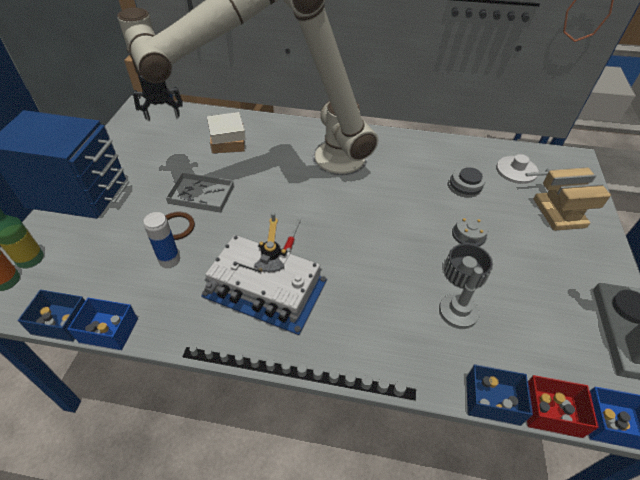

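View pics/top0.png

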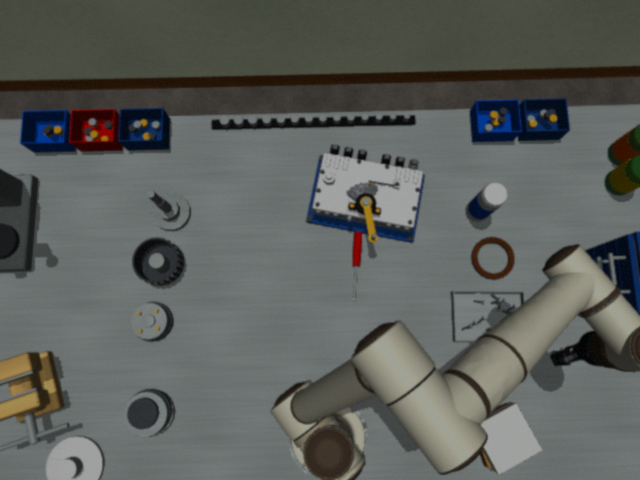

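```bash
python3 - <<'E'
import cv2
a=cv2.imread('pics/top0.png')[150:270,310:430]; b=cv2.imread('pics/scene0.png')[200:340,200:340]
cv2.imwrite('pics/crop0.png',cv2.hconcat([cv2.resize(a,(400,400),interpolation=2),cv2.resize(b,(400,400),interpolation=2)]))
E
```

```text
(no output)
```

View pics/crop0.png

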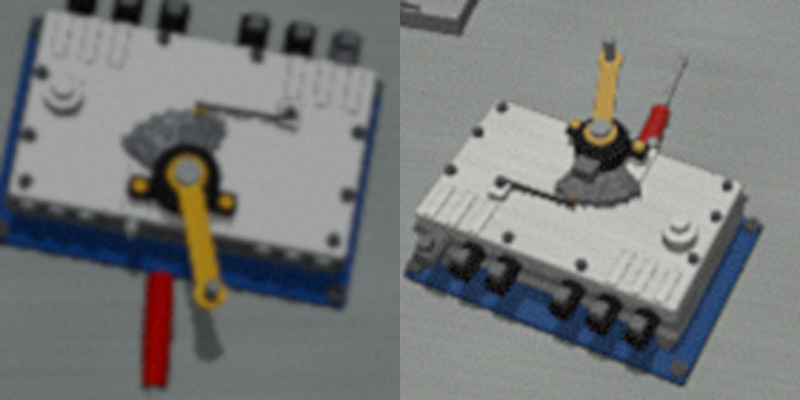

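```bash
python3 - <<'E'
from h import *
np.set_printoptions(precision=4,suppress=True)
T=pose('top');S=pose('scene')
for n,a,b,z in [('shaft',(366.1,201),(270,244.5),.156),('stud',(373.3,237),(273.5,215),.178)]:
    print(n,tri([ray(T,a),ray(S,b)]),atz(T,a,z),atz(S,b,z))
# body edges: left/right front corner of casting top (top cam crop coords)
f=lambda c:(c[0]/3.333+310,c[1]/3.333+150)
for c in [(10,200),(345,260),(378,72),(42,12)]: print(atz(T,f(c),.1))
print(atz(T,(485,205),.1), atz(T,(168,210),.1))
E
```

```text
shaft (array([ 0.6222, -0.1194,  0.1526]), [np.float64(0.0015955579536413359), np.float64(0.0015955579536413265)]) [ 0.6216 -0.1207  0.156 ] [ 0.6249 -0.1169  0.156 ]
stud (array([ 0.5204, -0.1334,  0.1674]), [np.float64(0.0013312578572384542), np.float64(0.0013312578572384727)]) [ 0.5186 -0.1337  0.178 ] [ 0.5302 -0.129   0.178 ]
[0.6148 0.0229 0.1   ]
[ 0.5564 -0.2528  0.1   ]
[ 0.7177 -0.2898  0.1   ]
[ 0.7783 -0.0079  0.1   ]
[ 0.6165 -0.4548  0.1   ] [0.6251 0.4237 0.1   ]
```

Request:
drive_tool --pt "0.02 0.03 0.02 0 0 -0.04 1" --pt "0.045 0.07 0.03 0 0 -0.08 1" --pt "0.07 0.11 0.03 0 0 -0.12 1" --pt "0.095 0.15 0.03 0 0 -0.16 1" --pt "0.12 0.19 0.03 0 0 -0.2 1"

```text
time: 1.5
tcp_pos: [0.3454, -0.3916, 0.2616]
ee_rot: [[-0.986, -0.165, 0.001], [-0.165, 0.986, -0.0], [-0.001, -0.001, -1.0]]
ft_force: [1.2, -0.2, 0.7]
width: 0.0856
finger_force: 0.0
```

Request:
drive_tool --pt "0.025 0.04 0 0 0 -0.03 1" --pt "0.05 0.08 0 0 0 -0.03 1" --pt "0.075 0.115 0 0 0 -0.03 1" --pt "0.095 0.14 0 0 0 -0.03 1" --pt "0.105 0.15 0 0 0 -0.03 1"

```text
time: 2.0
tcp_pos: [0.4511, -0.2411, 0.2616]
ee_rot: [[-0.99, -0.14, 0.001], [-0.14, 0.99, -0.0], [-0.001, -0.0, -1.0]]
ft_force: [-0.1, -0.7, 0.8]
width: 0.0854
finger_force: 0.0
```

```bash
cat > look.py <<'E'
from h import *
import sys
np.set_printoptions(precision=4,suppress=True)
s=robot.get_state();P=pose('wrist');save('wrist',sys.argv[1]+'.png')
print(s['time'],s['tcp_pos'],s['ee_rot'][:,1],s['ft_force'],s['width'],s['joint_positions'])
import pickle; pickle.dump(P,open(sys.argv[1]+'.pkl','wb'))
for l in ['lever_stud','shaft_top']:
    for q in finder.find_in(l,'wrist')[:2]: print(l,np.round(q['at'],1),round(q['score'],2),atz(P,q['at'],.163 if 'stud' in l else .156))
print(proj(P,[.622,-.119,.156]),proj(P,[.522,-.132,.18]))
E
python3 look.py w1
```

```text
2.0 [ 0.4511 -0.2411  0.2616] [-0.1405  0.9901 -0.0002] [-0.0802 -0.716   0.7846] 0.0853713503619859 [-0.1732  0.1683 -0.2161 -0.0001 -1.1855 -1.2566]
lever_stud [430.4 407.6] 0.57 [ 0.5817 -0.134   0.163 ]
[434.4815 440.6361] [458.1238 359.9136]
```

View pics/w1.png

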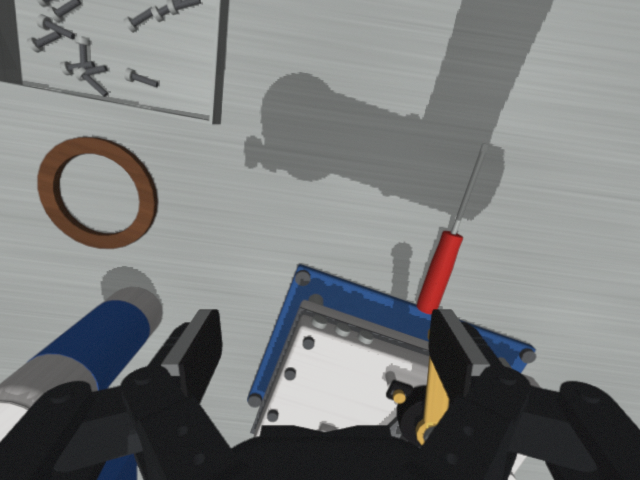

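Request:
drive_tool --pt "0.0 0.03 0 0 0 0 1" --pt "0.0 0.06 0 0 0 0 1" --pt "0.005 0.09 0 0 0 0 1" --pt "0.01 0.108 0 0 0 0 1" --pt "0.01 0.108 0 0 0 0 1"

```text
time: 2.65
tcp_pos: [0.4596, -0.1349, 0.2615]
ee_rot: [[-0.99, -0.138, 0.0], [-0.138, 0.99, 0.0], [-0.0, 0.0, -1.0]]
ft_force: [-0.6, 0.3, -0.2]
width: 0.0852
finger_force: 0.0
```

```bash
python3 look.py w2
```

```text
2.65 [ 0.4596 -0.1349  0.2615] [-0.1382  0.9904  0.    ] [-0.6441  0.3104 -0.151 ] 0.08524325919899577 [ 0.0546  0.1106 -0.2858 -0.0001 -1.1741 -1.4867]
lever_stud [317.5 374.4] 0.86 [ 0.5709 -0.1247  0.163 ]
shaft_top [306.9 357.7] 0.75 [ 0.5617 -0.1347  0.156 ]
[316.3735 419.2241] [316.0174 332.0256]
```

View pics/w2.png

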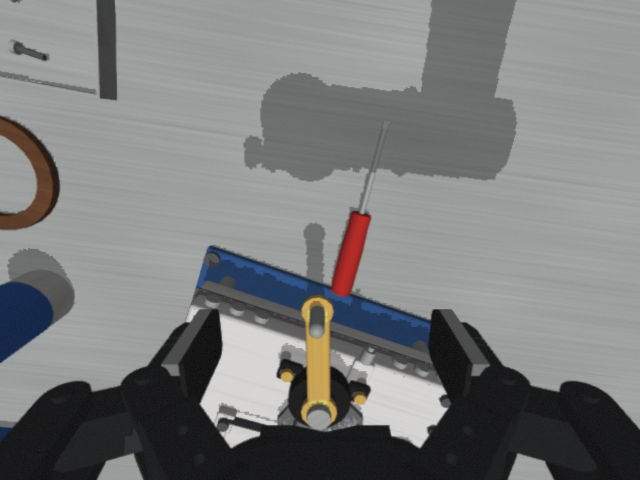

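```bash
python3 - <<'E'
import pickle
from h import *
np.set_printoptions(precision=4,suppress=True)
W=pickle.load(open('w2.pkl','rb'));T=pose('top');S=pose('scene')
print('shaft',atz(W,(318,413),.156),tri([ray(W,(318,413)),ray(T,(366.1,201)),ray(S,(270,244.5))]))
print('stud',atz(W,(317,326),.18),atz(W,(317,312),.148),tri([ray(W,(317,326)),ray(T,(373.3,237))]))
# body corners: casting-top front-right and fixture edge direction
a=atz(W,(212,248),.0);b=atz(W,(430,322),.0);d=b-a;print('front edge yaw',np.arctan2(d[1],d[0])-np.pi/2)
E
```

```text
shaft [ 0.6153 -0.1185  0.156 ] (array([ 0.6215, -0.119 ,  0.1511]), [np.float64(0.0016247502493430238), np.float64(0.002509895001301603), np.float64(0.0010054857677847687)])
stud [ 0.5171 -0.132   0.18  ] [ 0.5238 -0.1317  0.148 ] (array([ 0.518 , -0.1328,  0.1791]), [np.float64(0.0009392241956306419), np.float64(0.0009392241956306192)])
front edge yaw -0.21787151620014367
```

Request:
drive_tool --pt "0.03 0.001 0 0 0 0 1" --pt "0.06 0.003 -0.015 0 0 0 1" --pt "0.06 0.003 -0.05 0 0 0 1" --pt "0.06 0.003 -0.085 0 0 0 1" --pt "0.06 0.003 -0.106 0 0 0 1"

```text
time: 3.3
tcp_pos: [0.518, -0.1336, 0.1523]
ee_rot: [[-0.991, -0.135, -0.005], [-0.135, 0.991, 0.0], [0.005, 0.001, -1.0]]
ft_force: [-0.4, -0.0, 0.8]
width: 0.0855
finger_force: 0.0
```

```bash
python3 look.py w3
```

```text
3.3 [ 0.518  -0.1336  0.1523] [-0.1347  0.9909  0.001 ] [-0.383  -0.0068  0.7764] 0.08550980295837367 [ 0.0507  0.3083 -0.3226 -0.0008 -0.9445 -1.4859]
lever_stud [323.3 354.3] 0.57 [ 0.5329 -0.1318  0.163 ]
shaft_top [285.6 342. ] 0.94 [ 0.5337 -0.1487  0.156 ]
shaft_top [325.9 354.1] 0.5 [ 0.5375 -0.13    0.156 ]
[324.7505 495.345 ] [326.4453 357.05  ]
```

View pics/w3.png

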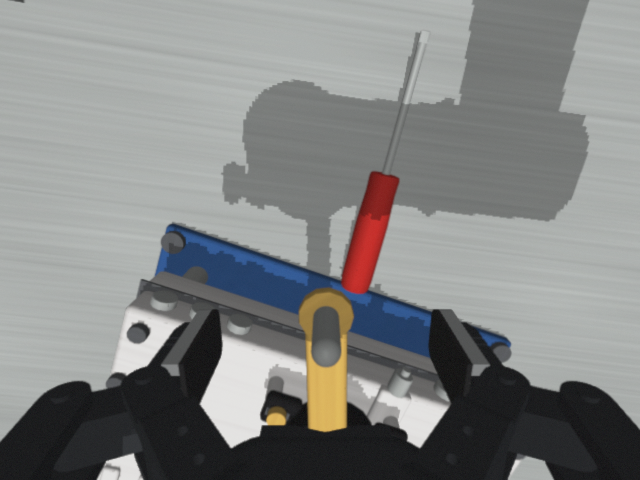

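Request:
drive_tool --pt "0.001 0.001 0.002 0 0 0 -0.4" --pt "0.001 0.001 0.002 0 0 0 -1" --pt "0.001 0.001 0.002 0 0 0 -1" --pt "0.001 0.001 0.002 0 0 0 -1" --pt "0.001 0.001 0.002 0 0 0 -1" --newtons 60

```text
time: 3.95
tcp_pos: [0.5209, -0.1313, 0.1579]
ee_rot: [[-0.99, -0.138, 0.001], [-0.138, 0.99, -0.0], [-0.001, -0.001, -1.0]]
ft_force: [0.2, -6.9, 3.0]
width: 0.0127
finger_force: 3.7
```

Request:
drive_tool --pt "0 0 0 0 0 0 -1" --pt "0 0 0 0 0 0 -1" --pt "0 0 0 0 0 0 -1" --pt "0 0 0 0 0 0 -1" --pt "0 0 0 0 0 0 -1"

```text
time: 4.45
tcp_pos: [0.5209, -0.1312, 0.1581]
ee_rot: [[-0.99, -0.138, 0.001], [-0.138, 0.99, -0.0], [-0.001, -0.0, -1.0]]
ft_force: [-2.5, -1.1, 5.5]
width: 0.0093
finger_force: 59.1
```

```bash
cat > arc.py <<'E'
import numpy as np
# stud arc, offsets from stud at start (angle A0=pi+.131), R=.1
def off(a): 
    A0=np.pi+.131; return .1*(np.array([np.cos(A0+a),np.sin(A0+a)])-np.array([np.cos(A0),np.sin(A0)]))
for a in np.arange(0,-1.0,-.08): print(round(a,2),np.round(off(a),4))
for a in (-.96,-.98,-1.0,-.72,-.48,-.44,-.52): print(a,np.round(off(a),4))
E
python3 arc.py; python3 - <<'E'
from plant import robot
s=robot.get_state(); print(s['tcp_pos'],s['ft_force'],s['ft_torque'],s['width'],s['finger_force'],s['time'])
E
```

```text
0.0 [0. 0.]
-0.08 [-0.0007  0.008 ]
-0.16 [-0.0008  0.016 ]
-0.24 [-0.0003  0.0239]
-0.32 [0.0009 0.0319]
-0.4 [0.0027 0.0396]
-0.48 [0.0052 0.0473]
-0.56 [0.0082 0.0547]
-0.64 [0.0118 0.0618]
-0.72 [0.016  0.0686]
-0.8 [0.0207 0.0751]
-0.88 [0.0259 0.0812]
-0.96 [0.0316 0.0868]
-0.96 [0.0316 0.0868]
-0.98 [0.0331 0.0881]
-1.0 [0.0346 0.0894]
-0.72 [0.016  0.0686]
-0.48 [0.0052 0.0473]
-0.44 [0.0039 0.0435]
-0.52 [0.0066 0.051 ]
[ 0.52085791 -0.13119764  0.15810886] [-2.520693   -1.12528275  5.48603508] [-0.34036842  0.52033403 -0.01473906] 0.00925098777507586 59.11444544792175 4.45
```

Request:
drive_tool --pt "0 0 0 0 0 0 -0.4" --pt "0 0 0 0 0 0 -0.4" --pt "0 0 -0.004 0 0 0 -0.4" --pt "0 0 -0.006 0 0 0 -0.4" --pt "0 0 -0.006 0 0 0 -0.4"

```text
time: 4.95
tcp_pos: [0.5204, -0.1311, 0.1505]
ee_rot: [[-0.991, -0.137, -0.001], [-0.137, 0.991, 0.0], [0.001, 0.0, -1.0]]
ft_force: [0.3, 0.6, 0.4]
width: 0.0258
finger_force: 0.0
```

Request:
drive_tool --pt "0 0 0 0 0 0 -1" --pt "0 0 0 0 0 0 -1" --pt "0 0 0 0 0 0 -1" --pt "0 0 0 0 0 0 -1" --pt "0 0 0 0 0 0 -1" --newtons 60

```text
time: 5.45
tcp_pos: [0.5206, -0.131, 0.1512]
ee_rot: [[-0.991, -0.137, -0.0], [-0.137, 0.991, 0.0], [0.0, 0.0, -1.0]]
ft_force: [-0.6, 1.8, -0.1]
width: 0.0102
finger_force: 58.6
```

```bash
python3 look.py w4
```

```text
5.45 [ 0.5206 -0.131   0.1512] [-0.1374  0.9905  0.0003] [-0.6128  1.8426 -0.0556] 0.010202656899476163 [ 0.0555  0.3105 -0.3226 -0.0003 -0.9379 -1.4883]
lever_stud [324.4 366.3] 0.87 [ 0.5407 -0.128   0.163 ]
shaft_top [238.8 325.1] 0.71 [ 0.53   -0.1672  0.156 ]
[320.0213 492.1695] [320.5936 352.1783]
```

View pics/w4.png

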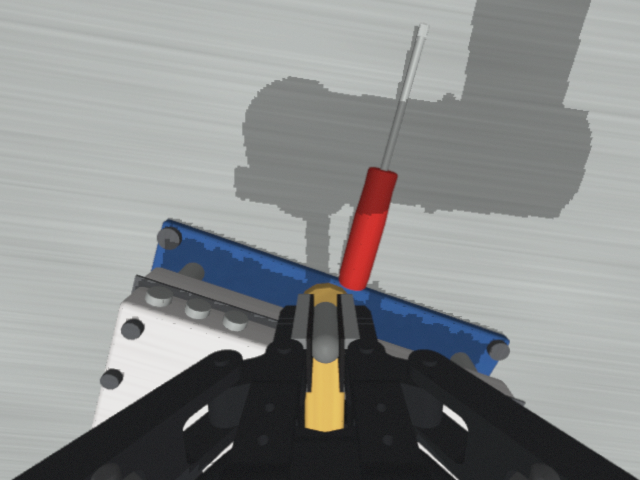

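Request:
drive_tool --pt "-0.0007 0.008 0 0 0 -0.08 -1" --pt "-0.0008 0.016 0 0 0 -0.16 -1" --pt "-0.0003 0.0239 0 0 0 -0.24 -1" --pt "0.0009 0.0319 0 0 0 -0.32 -1" --pt "0.0027 0.0396 0 0 0 -0.4 -1"

```text
time: 6.1
tcp_pos: [0.5223, -0.0977, 0.1513]
ee_rot: [[-0.965, 0.263, -0.004], [0.263, 0.965, -0.01], [0.001, -0.011, -1.0]]
ft_force: [2.7, -35.2, -10.7]
width: 0.0099
finger_force: 60.5
```

Request:
drive_tool --pt "0.0025 0.0077 0 0 0 -0.08 -1" --pt "0.0055 0.0151 0 0 0 -0.16 -1" --pt "0.0091 0.0222 0 0 0 -0.24 -1" --pt "0.0133 0.029 0 0 0 -0.32 -1" --pt "0.018 0.0355 0 0 0 -0.4 -1"

```text
time: 6.6
tcp_pos: [0.538, -0.0605, 0.1512]
ee_rot: [[-0.785, 0.62, -0.008], [0.62, 0.785, -0.006], [0.003, -0.01, -1.0]]
ft_force: [-6.3, -14.4, 1.7]
width: 0.0094
finger_force: 61.8
```

Request:
drive_tool --pt "0.0052 0.0061 0 0 0 -0.08 -1" --pt "0.0095 0.0106 0 0 0 -0.14 -1" --pt "0.0116 0.0124 0 0 0 -0.17 -1" --pt "0.0116 0.0124 0 0 0 -0.17 -1" --pt "0.0116 0.0124 0 0 0 -0.17 -1"

```text
time: 7.1
tcp_pos: [0.5515, -0.0448, 0.1513]
ee_rot: [[-0.672, 0.741, -0.003], [0.741, 0.672, -0.001], [0.001, -0.003, -1.0]]
ft_force: [-4.3, -2.0, 1.3]
width: 0.0097
finger_force: 61.4
```

```bash
python3 look.py w5; python3 - <<'E'
from h import *
s=robot.get_state(); p=s['tcp_pos']-np.array([.619,-.119,0]); print(np.hypot(*p[:2]), np.arctan2(p[1],p[0])%(2*np.pi)-np.pi,s['finger_force'])
a=save('top','t5.png'); b=save('scene','s5.png')
c=np.hstack([cv2.resize(a[150:270,310:430],(400,400)),cv2.resize(cv2.imread('pics/w5.png')[:,:,::-1],(400,300))[:,:].repeat(1,0) if 0 else cv2.copyMakeBorder(cv2.resize(cv2.imread('pics/w5.png')[:,:,::-1],(400,300)),0,100,0,0,0)])
cv2.imwrite('pics/c5.png',c[:,:,::-1])
E
```

```text
7.1 [ 0.5515 -0.0448  0.1513] [ 0.7409  0.6717 -0.003 ] [-4.2936 -2.0337  1.2567] 0.00973240107433477 [ 0.2121  0.3376 -0.2812  0.0003 -0.9552 -2.6175]
lever_stud [325.2 362.9] 0.96 [ 0.5642 -0.0576  0.163 ]
shaft_top [427.  314.9] 0.95 [ 0.5837 -0.0138  0.156 ]
shaft_top [237.7 233.6] 0.15 [ 0.5006 -0.0398  0.156 ]
[328.2659 493.7967] [124.1183 446.5237]
0.1003313287030333 -0.8387899856910659 61.477205604314804
```

View pics/c5.png

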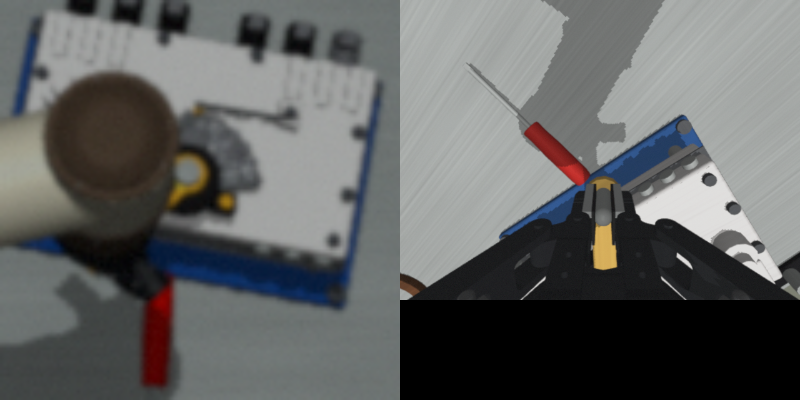

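Request:
drive_tool --pt "0.001 0.001 0 0 0 0 -1" --pt "0.002 0.002 0 0 0 0 -1" --pt "0.003 0.0026 0 0 0 0 -1" --pt "0.003 0.0026 0 0 0 0 -1" --pt "0.003 0.0026 0 0 0 0 -1"

```text
time: 7.85
tcp_pos: [0.5542, -0.0412, 0.1512]
ee_rot: [[-0.674, 0.738, -0.004], [0.739, 0.674, -0.001], [0.002, -0.004, -1.0]]
ft_force: [-7.2, -0.3, 2.9]
width: 0.0096
finger_force: 61.9
```

```bash
cat > st.py <<'E'
from h import *
np.set_printoptions(precision=4,suppress=True)
s=robot.get_state(); p=s['tcp_pos']-np.array([.619,-.119,0]); a=np.arctan2(p[1],p[0]);t=np.array([-np.sin(a),np.cos(a)])
print(s['time'],s['tcp_pos'],'r',np.hypot(*p[:2]),'ang', a%(2*np.pi)-np.pi,'Ft_ccw',t@s['ft_force'][:2],'Fr',p[:2]@s['ft_force'][:2]*10,s['finger_force'],s['width'])
E
python3 st.py
```

```text
7.85 [ 0.5542 -0.0412  0.1512] r 0.10124212565365884 ang -0.876057363626888 Ft_ccw 5.70729185872503 Fr 4.428526326041206 61.853177547454834 0.009611297930729599
```

Request:
drive_tool --pt "0.001 0.001 0 0 0 0 -1" --pt "0.002 0.002 0 0 0 0 -1" --pt "0.0022 0.0023 0 0 0 0 -1" --pt "0.0022 0.0023 0 0 0 0 -1" --pt "0.0022 0.0023 0 0 0 0 -1"

```text
time: 8.35
tcp_pos: [0.5545, -0.0408, 0.1511]
ee_rot: [[-0.674, 0.739, -0.009], [0.739, 0.674, -0.004], [0.003, -0.009, -1.0]]
ft_force: [-8.8, -7.1, 5.5]
width: 0.0099
finger_force: 62.3
```

```bash
python3 st.py
```

```text
8.35 [ 0.5545 -0.0408  0.1511] r 0.101372055180005 ang -0.8810519559009293 Ft_ccw 11.34865206736852 Fr 0.11619249004940127 62.28947214782238 0.00989078801968407
```

Request:
drive_tool --pt "0.001 0.001 0 0 0 0 -1" --pt "0.002 0.002 0 0 0 0 -1" --pt "0.003 0.003 0 0 0 0 -1" --pt "0.003 0.003 0 0 0 0 -1" --pt "0.003 0.003 0 0 0 0 -1"

```text
time: 8.85
tcp_pos: [0.5546, -0.0406, 0.1511]
ee_rot: [[-0.673, 0.739, -0.016], [0.739, 0.673, -0.008], [0.005, -0.017, -1.0]]
ft_force: [-15.0, -15.4, 9.7]
width: 0.0097
finger_force: 63.3
```

```bash
python3 st.py
```

```text
8.85 [ 0.5546 -0.0406  0.1511] r 0.10148341722393794 ang -0.8831108556397815 Ft_ccw 21.421596050270264 Fr -2.420601238356679 63.26087146997452 0.009715333489171085
```

Request:
drive_tool --pt "-0.0089 -0.009 0 0 0 0 -1" --pt "-0.0146 -0.0145 0 0 0 0.08 -1" --pt "-0.0199 -0.0205 0 0 0 0.16 -1" --pt "-0.0246 -0.0269 0 0 0 0.24 -1" --pt "-0.0246 -0.0269 0 0 0 0.24 -1"

```text
time: 9.35
tcp_pos: [0.5379, -0.0598, 0.1512]
ee_rot: [[-0.832, 0.555, 0.003], [0.555, 0.832, 0.004], [-0.001, 0.005, -1.0]]
ft_force: [-0.8, 6.8, -0.1]
width: 0.0095
finger_force: 61.7
```

Request:
drive_tool --pt "-0.0033 -0.0051 0 0 0 0.06 -1" --pt "-0.0062 -0.0103 0 0 0 0.12 -1" --pt "-0.0088 -0.0157 0 0 0 0.18 -1" --pt "-0.0111 -0.0213 0 0 0 0.24 -1" --pt "-0.0111 -0.0213 0 0 0 0.24 -1"

```text
time: 9.85
tcp_pos: [0.5261, -0.0824, 0.1512]
ee_rot: [[-0.94, 0.342, 0.001], [0.342, 0.94, 0.001], [-0.0, 0.002, -1.0]]
ft_force: [-1.3, 4.0, -0.2]
width: 0.0098
finger_force: 61.7
```

```bash
python3 st.py
```

```text
9.85 [ 0.5261 -0.0824  0.1512] r 0.09987048362301887 ang -0.37490236661208787 Ft_ccw -3.277873985391623 Fr 2.6879843451088887 61.70790284872055 0.009759745038983955
```

Request:
drive_tool --pt "0 0 0 0 0 0 -1" --pt "0 0 0 0 0 0 -1" --pt "0 0 0 0 0 0 -1" --pt "0 0 0 0 0 0 -1" --pt "0 0 0 0 0 0 -1"

```text
time: 10.35
tcp_pos: [0.5255, -0.084, 0.1512]
ee_rot: [[-0.939, 0.345, -0.0], [0.345, 0.939, 0.0], [0.0, 0.0, -1.0]]
ft_force: [-1.9, 3.9, -0.5]
width: 0.0099
finger_force: 61.7
```

```bash
python3 st.py
```

```text
10.35 [ 0.5255 -0.084   0.1512] r 0.09986785720990693 ang -0.35844566478630613 Ft_ccw -2.987511129409799 Fr 3.091292135935273 61.67637974023819 0.009915545284195599
```

Request:
drive_tool --pt "0.0008 0.002 0 0 0 0 -1" --pt "0.0016 0.004 0 0 0 0 -1" --pt "0.0016 0.004 0 0 0 0 -1" --pt "0.0016 0.004 0 0 0 0 -1" --pt "0.0016 0.004 0 0 0 0 -1"

```text
time: 10.85
tcp_pos: [0.5266, -0.0806, 0.1512]
ee_rot: [[-0.938, 0.345, -0.001], [0.345, 0.938, -0.001], [0.001, -0.001, -1.0]]
ft_force: [-3.1, -2.9, -1.5]
width: 0.0097
finger_force: 61.7
```

```bash
python3 st.py
```

```text
10.85 [ 0.5266 -0.0806  0.1512] r 0.10001929923408526 ang -0.39408129828321936 Ft_ccw 3.8595405284581634 Fr 1.7196385033355555 61.66853606700897 0.009705419688208053
```

Request:
drive_tool --pt "0.0003 0.0007 0 0 0 0 -1" --pt "0.0006 0.0014 0 0 0 0 -1" --pt "0.0006 0.0014 0 0 0 0 -1" --pt "0.0006 0.0014 0 0 0 0 -1" --pt "0.0006 0.0014 0 0 0 0 -1"

```text
time: 11.35
tcp_pos: [0.5273, -0.0791, 0.1511]
ee_rot: [[-0.938, 0.346, -0.001], [0.346, 0.938, -0.001], [0.001, -0.001, -1.0]]
ft_force: [-3.4, -4.3, 0.0]
width: 0.0098
finger_force: 61.6
```

Request:
drive_tool --pt "0 0 0 0 0 0 -1" --pt "0 0 0 0 0 0 -1" --pt "0 0 0 0 0 0 -1" --pt "0 0 0 0 0 0 -1" --pt "0 0 0 0 0 0 -1"

```text
time: 11.85
tcp_pos: [0.5273, -0.0791, 0.1511]
ee_rot: [[-0.938, 0.346, -0.001], [0.346, 0.938, -0.001], [0.001, -0.001, -1.0]]
ft_force: [-2.5, -4.6, -1.1]
width: 0.0101
finger_force: 61.6
```

```bash
python3 st.py; python3 look.py w6; python3 - <<'E'
from h import *
a=save('top','t6.png')[150:270,310:430]; w=cv2.imread('pics/w6.png')[:,:,::-1]
cv2.imwrite('pics/c6.png',np.hstack([cv2.resize(a,(300,300)),cv2.resize(w,(400,300))])[:,:,::-1])
E
```

```text
11.85 [ 0.5273 -0.0791  0.1511] r 0.10002936393758058 ang -0.4101239584678935 Ft_ccw 5.251290441366167 Fr 0.48545540307061186 61.58861428499222 0.01014078773973218
11.85 [ 0.5273 -0.0791  0.1511] [ 0.3457  0.9384 -0.001 ] [-2.5389 -4.6223 -1.0687] 0.01014078773973218 [ 0.1557  0.3051 -0.3312  0.0006 -0.9358 -2.0798]
lever_stud [324.4 364.5] 0.98 [ 0.5452 -0.0853  0.163 ]
shaft_top [335.7 325.8] 0.82 [ 0.5332 -0.0756  0.156 ]
[314.627 493.949] [187.6262 380.7047]
```

View pics/c6.png

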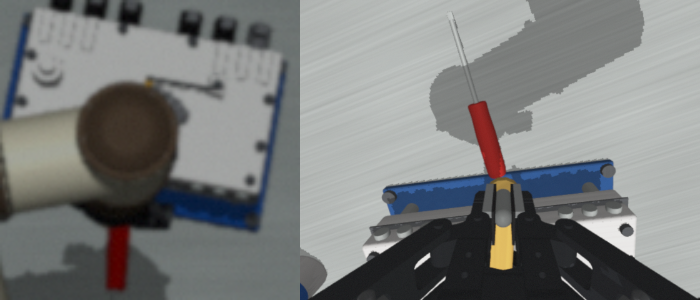

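```bash
python3 -c "
from plant import robot; print(robot.sign_off())"
```

```text
the job is handed in; nothing more can be done
None
```

I swung the lever clockwise to the Park stop, where it held against about 21 N, then brought it back two clicks into Neutral. I then eased it about 3.7 mm at the stud towards Reverse (my estimate, worked from the stop position) and handed in still gripping it; the sign-off gave no verdict.

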